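# Rake a dropped nut out from under the drum sander's guard

### The arm

A 6-joint arm with a two-finger parallel gripper is mounted at the origin on the work surface. World frame = base frame: x ahead of the robot, y to its left, z up, the work surface at z = 0. Lengths are in mm, angles in rad, forces in N, time in s.
With the tool pointing down it reaches from about 275 to 850 mm from the base axis. Payload 5.2 kg.
Tool frame: the origin (TCP) lies midway between the tips of the shut fingers; the grasp point (between the pads) lies 19 mm behind it (pinch_z is the distance from the TCP to the grasp point, in mm); z points along the fingers, y is the line along which they close (so a half turn about z gives the same grasp; the last joint's range is limited). The gripper opens to 85 mm and grips with 20 to 120 N. Pads are 22 mm wide; open, the fingers measure 114 mm over their backs; the gripper's body (76 mm by 85 mm) begins 54 mm behind the grasp point. The pads swing forward as they close: fully open they stand 13 mm farther back than shut.
Start: joints at [1.107, 0.259, 1.535, -0, 1.348, -0.203], TCP at [141.797, 531.412, 231.31] pointing down, gripper open.
Joint ranges: [-3.14, 3.14], [-0.91, 2.08], [0.19, 2.58], [-1.22, 4.36], [0.22, 2.71], [-3.12, 3.12]. Speed limits (rad/s): [2.57, 2.57, 3.14, 3.14, 3.14, 3.14].

### API

Orientations are given as a unit quaternion [x, y, z, w].
In Python, from plant import * gives the robot as it stands.
- The arm moves only by the shell command python3 -m jog 'ROWS'. ROWS is JSON, a list of rows, each an object of numbers: "x", "y", "z": the shift along the tool's x, y, z in cm; "rx", "ry", "rz": the turn, a rotation vector about the tool's x, y, z in rad; "claw": the closure, from 0 (fully open) to 1 (shut). In form: [{"x": .., "y": .., "z": .., "rx": .., "ry": .., "rz": .., "claw": ..}, ...]. A call has 1 to 12 rows; each row is the pose to reach, as a shift and turn from the pose commanded when the call began, along the tool's axes at that moment; what a row does not reach only later rows make up. A row lasts 1/12 s, in which the tool goes at most 41.7 mm and 7.16 degrees, less where a joint would pass 70% of its speed; a pose out of reach is approached as far as the arm can. A call with a gripper value outside its range is refused whole. The fingers move at their own pace and stop on an object; the grip force is fixed at half the most. Time passes only in rows, so rows that repeat a pose let the fingers close. It gives the time, the measured TCP pose, the force, the opening and the grip force at its end, in the units of the state.
- state(): the state, without advancing time (a new reading comes with each control period).
- snapshot(name): name is "side" or "top"; returns a dict with "color" (420x560x3 uint8, blue, green, red), "z_map" (420x560 float32, mm along the optical axis (not along the pixel's ray), 0 where there is no reading), "fx", "fy", "cx", "cy" (pixels), "k1" (the pictures are not rectified: a ray, as slopes to the right and down, at radius r is drawn at 1 + k1 r^2 times it, then the intrinsics apply), "extrinsics" (4x4, takes a point from world to camera coordinates). Camera axes: x right, y up, looking along -z (the intrinsics and any distortion apply to the point x, -y, -z); pixel columns grow to the right and rows downward; lengths in mm; the calibration is good to about 2 mm. A picture is of the moment at which its call begins.
- sign_off(): hands the job in; it is judged then, once.
The state is a dict: "t": time; "qpos": joint angles; "qd": joint speeds; "joint_efforts": joint torques, N m; "position": TCP position; "ee_rot": TCP orientation; "contact_force": force on the tool from outside, world axes, zero at the start; "moment": the same for the moment, N m; "finger_gap": opening from 0.0 (shut) to 1.0 (fully open); "grasp_force": force on a finger pad.
Only numpy, scipy, OpenCV 4.12 (cv2) and the standard library are available. Lean on these libraries where they do the work, as an engineer would, in place of code of your own. Each camera call takes 0.05 s, during which the arm holds its last target. There are 200 camera calls.

### The job

The drum sander's dark steel lock nut has dropped and slid in under the clear guard. First turn the sander's red isolator handle fully to off, then use the wooden-handled hook to rake the nut out from under the guard, fully into the open; the gripper itself must not touch the nut while it is under there. Then pick the nut up and put it in the blue tray, leaving the hook lying on the open bench, none of it under the guard, the isolator off, and the slat, glue bottle and offcut where they were.

Things in the scene. Friction and masses are not known exactly. Their poses are not given: they have to be found in the camera images.
- sander: Fixed drum sander. Origin on the bench below the middle of the guard's front edge; x points level into the machine, y left. Guard: clear roof, x = 0 to 215 mm, orange front lip, underside 42 mm and top 50 mm above the bench; orange side walls from x = 0 to 200 mm, inner faces at y = +-150 mm, outer 162. Front open, bare bench below. Grey machine 180 mm high from x = 220 mm.
- console: Fixed isolator console, a grey enclosure on a black foot, 145 x 120 x 132 mm. Origin under the centre of its foot, on the bench; front along -x. Its operating face (130 mm up the slope, 110 mm wide, yellow plate) leans back: the outward normal is 28 degrees from vertical, tilted towards -x.
- isolator_grip (a point): Point on the red isolator handle's turning axis, 26 mm out from the sloping face. The handle is a bar 52 mm long, 14 mm thick, reaching from 8 to 36 mm out from the face, on a disc 52 mm in diameter, 9 mm high; face centre 101 mm above the bench. This frame turns with the handle: z out of the face along the turning axis, y along the bar, x across it.
- isolator (a joint): Angle of the isolator handle: 0 = off (bar level, across the face, at the red marks), 1.571 = on (bar up and down the slope, at the green mark). Off is a quarter turn clockwise, seen looking at the face. Firm stops at 0 and 1.571; friction (0.06 N m) holds it wherever it is left, so turn it right to the off stop.
- tray_in (a point): Centre of the inner floor of the fixed open blue tray, 4 mm above the bench. Outside 130 (x) x 150 (y) x 35 mm high, walls 4 mm.
- hook_handle (a point): Middle of the hook's wooden handle, 110 mm long (x), 26 wide (y), 32 high (z); 16 mm above its underside. Hook lies flat; x points to the hook end, y to the side where it opens. A steel rod 8 mm thick runs on along x to the corner, its centre 12 to 9 mm above the underside. Mass about 0.16 kg.
- hook_corner (a point): Corner of the flat J-shaped hook, 160 mm ahead of the handle's middle along x and 7 mm lower; axes as for the handle. From here a crossbar of the same 8 mm rod runs 50 mm towards +y (centre lines), and at its end a lip runs 10 mm back towards the handle; 42 mm clear between rod and lip. Crossbar centre 9 mm above the bench when lying.
- hook_lip (a point): End of the hook's lip: 150 mm ahead of the handle's middle and 50 mm to its +y side, 9 mm above the underside; axes as for the handle.
- nut_center (a point): Centre of the dark steel hexagon nut, with a light round middle on top: 24 mm across flats, 27.7 mm across corners, 18 mm high, lying flat on the bench, centre 9 mm up. z up; the x axis is square to one pair of flats. Mass about 0.05 kg. It starts 60 to 80 mm behind the guard's front edge.
- slat: Bystander: dark wooden slat 22 x 160 x 12 mm (x, y, z) lying on the bench deep under the guard, about 155 mm behind its front edge. Origin at the centre of its underside. Must stay there.
- glue: Bystander: white glue bottle with orange cap, 60 mm diameter, 150 mm high, standing. Origin at the centre of its underside.
- offcut: Bystander: pale wood offcut, 80 x 60 x 45 mm. Origin at the centre of its underside.
There are look-alikes about, which are no part of the job. Of the things that look like the part that bears hook_handle, the larger one is meant. Several things have the shape of the console; the one meant has the colours described above.

How it is judged:
By the outcome, as a careful person would: the job done as asked, in the order asked, and still so for the second after the job is handed in, with the robot touching nothing.
It also fails if it takes over 72 s, if anything falls off the work surface, if the arm or the gripper's body presses on something with over 40 N, if the wrist force passes 120 N, or if a joint passes its speed limit or range.

## Working session

There is one attempt and no reset: what is moved stays moved. The work goes in short steps, Python scripts to look and compute and a shell command to move; the robot and the scene stay as the last step left them, time stands still between calls to the robot, and variables do not carry over. Pictures are saved under pics/ and viewed, at most 10 in all, crops included, and the job is handed in when it is done.

```bash
ls; mkdir -p pics
python3 - <<'E'
from plant import *
import cv2,numpy as np
s=state();print(s)
for n in("top","side"):
    d=snapshot(n);np.savez(f"{n}.npz",**d);cv2.imwrite(f"pics/{n}0.png",d["color"])
    print(n,d["fx"],d["fy"],d["cx"],d["cy"],d["k1"],d["extrinsics"].round(3).tolist())
E
```

```text
pics
{'t': 0.0, 'qpos': array([ 1.10719404e+00,  2.59337562e-01,  1.53607289e+00, -2.46634941e-06,
        1.34800845e+00, -2.02824757e-01]), 'qd': array([ 0.00046013, -0.0002815 , -0.00091366, -0.00128269,  0.00147848,
       -0.00132293]), 'joint_efforts': array([-8.02927716e-04, -4.46017742e+01, -2.90567940e+01, -5.00434980e-04,
        1.19547173e-02,  9.90901100e-06]), 'position': array([141.55912927, 530.92722893, 230.48171591]), 'ee_rot': array([ 1.30019291e-01,  9.91511044e-01, -8.63291160e-04, -2.97529363e-04]), 'contact_force': array([-0.58241777, -0.73262934, -0.63286558]), 'moment': array([-0.00194071, -0.01140494,  0.01461205]), 'grasp_force': 0.0, 'finger_gap': 1.0015188795716612}
top 394.3787087551067 394.3787087551067 281.42332156570865 206.87095175382316 -0.07354865318985622 [[0.028, -0.999, 0.021, -20.902], [0.993, 0.031, 0.113, -531.827], [-0.113, 0.018, 0.993, -927.16], [0.0, 0.0, 0.0, 1.0]]
side 384.00390163973117 384.00390163973117 281.9143242638935 206.476768627172 -0.053343082610214164 [[-0.996, -0.085, -0.021, 503.788], [0.027, -0.522, 0.853, -94.981], [-0.084, 0.849, 0.522, -932.915], [0.0, 0.0, 0.0, 1.0]]
```

View pics/top0.png

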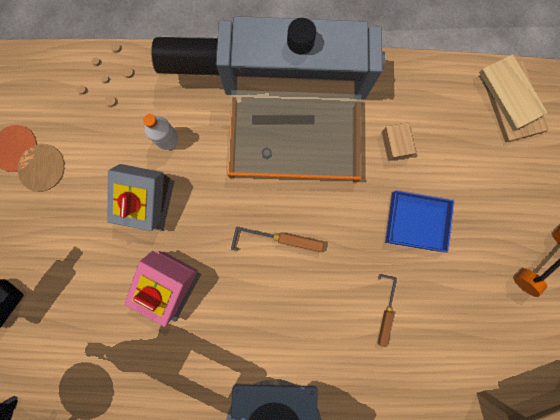

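View pics/side0.png

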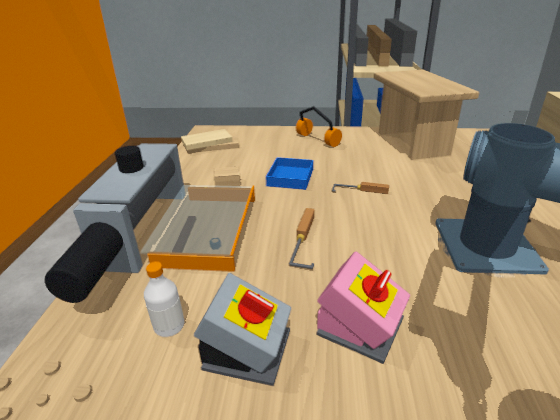

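Grey console at top (137,197), with yellow plate, red handle and black foot, fits the description; the pink one at (162,290) is the decoy. The hook at (280,240) looks larger than the one at (388,310). The nut is under the guard at (266,154). I'll confirm with one enlarged crop.

```bash
cat > h.py <<'E'
import numpy as np,cv2
from scipy.spatial.transform import Rotation as R
def load(n): return dict(np.load(n+".npz"))
F=np.diag([1.,-1,-1])
def KD(d): return np.array([[d["fx"],0,d["cx"]],[0,d["fy"],d["cy"]],[0,0,1.]]),np.array([float(d["k1"]),0,0,0])
def rays(d,px):
    K,D=KD(d);p=cv2.undistortPoints(np.array(px,float).reshape(-1,1,2),K,D).reshape(-1,2)
    E=d["extrinsics"];v=np.c_[p,np.ones(len(p))]@F@E[:3,:3]
    return -E[:3,:3].T@E[:3,3],v
def plane(d,px,z):
    o,v=rays(d,px);return o+v*((z-o[2])/v[:,2])[:,None]
def depth(d,px):
    px=np.array(px).reshape(-1,2);o,v=rays(d,px);i=px.round().astype(int)
    return o+v*d["z_map"][i[:,1],i[:,0]][:,None]
def proj(d,P):
    K,D=KD(d);E=d["extrinsics"];c=(np.array(P,float).reshape(-1,3)@E[:3,:3].T+E[:3,3])@F
    return cv2.projectPoints(c,np.zeros(3),np.zeros(3),K,D)[0].reshape(-1,2)
def tri(p,q,t,s):
    o1,a=rays(t,[p]);o2,b=rays(s,[q]);a,b=a[0],b[0]
    k=np.linalg.lstsq(np.c_[a,-b],o2-o1,rcond=None)[0];A=o1+a*k[0];B=o2+b*k[1];return (A+B)/2,np.linalg.norm(A-B)
E
python3 - <<'E'
from h import *
t,s=load("top"),load("side")
a=cv2.resize(t["color"][150:270,90:340],None,fx=3.2,fy=3.2,interpolation=2)[:, :800]
b=cv2.resize(s["color"][270:370,190:330],None,fx=2.1,fy=2.1,interpolation=2)
c=cv2.resize(t["color"][265:355,360:420],None,fx=2.33,fy=2.33,interpolation=2)
d=cv2.resize(t["color"][90:185,220:370],None,fx=2.2,fy=2.2,interpolation=2)
o=np.zeros((600,800,3),np.uint8);o[:384]=a
x=0
for i in(b,c,d):
    o[384:384+min(216,i.shape[0]),x:x+i.shape[1]]=i[:216,:800-x];x+=i.shape[1]+4
cv2.imwrite("pics/crop.png",o)
for n,d,roi in(("top",t,(100,160,175,235)),("side",s,(195,270,300,370))):
    h=cv2.cvtColor(d["color"],cv2.COLOR_BGR2HSV);x0,y0,x1,y1=roi
    red=((h[...,0]<6)|(h[...,0]>174))&(h[...,1]>150)&(h[...,2]>60)
    m=np.zeros_like(red);m[y0:y1,x0:x1]=red[y0:y1,x0:x1]
    ys,xs=np.nonzero(m);P=depth(d,np.c_[xs,ys]);print(n,len(xs),P.mean(0).round(1),P.min(0).round(),P.max(0).round())
    y=(abs(h[...,0].astype(int)-27)<6)&(h[...,1]>150)&(h[...,2]>100);m=np.zeros_like(y);m[y0:y1,x0:x1]=y[y0:y1,x0:x1]
    ys,xs=np.nonzero(m);P2=depth(d,np.c_[xs,ys]);c=P2.mean(0);nrm=np.linalg.svd(P2-c)[2][2];nrm*=np.sign(nrm[2])
    print(" yellow",len(xs),c.round(1),nrm.round(3),np.degrees(np.arccos(nrm[2])))
    hh=(P-c)@nrm;Q=P[hh>26];print(" height",np.percentile(hh,[5,50,95,99]).round(1),"top of bar",len(Q),Q.mean(0).round(1))
    w=np.linalg.svd(Q-Q.mean(0));print(" dir",w[2][0].round(3),w[1].round(1))
E
```

```text
top 325 [519.7 333.2 123.3] [424.  12.  98.] [545. 377. 981.]
 yellow 527 [528.9 336.  105.3] [-0.47   0.071  0.88 ] 28.417251167354628
 height [ 3.4  8.4 33.2 34.3] top of bar 95 [511.1 332.2 150.2]
 dir [-0.093 -0.358  0.929] [1281.   134.9   41.8]
side 669 [518.8 355.6 120.5] [426. 305.  97.] [544. 785. 578.]
 yellow 795 [526.8 356.8 106.4] [-0.567 -0.588  0.577] 54.7324778239373
 height [-3.9 12.9 29.8 33.9] top of bar 108 [504.4 364.8 145.8]
 dir [-0.128  0.692  0.711] [1242.5  143.5   24.3]
```

View pics/crop.png

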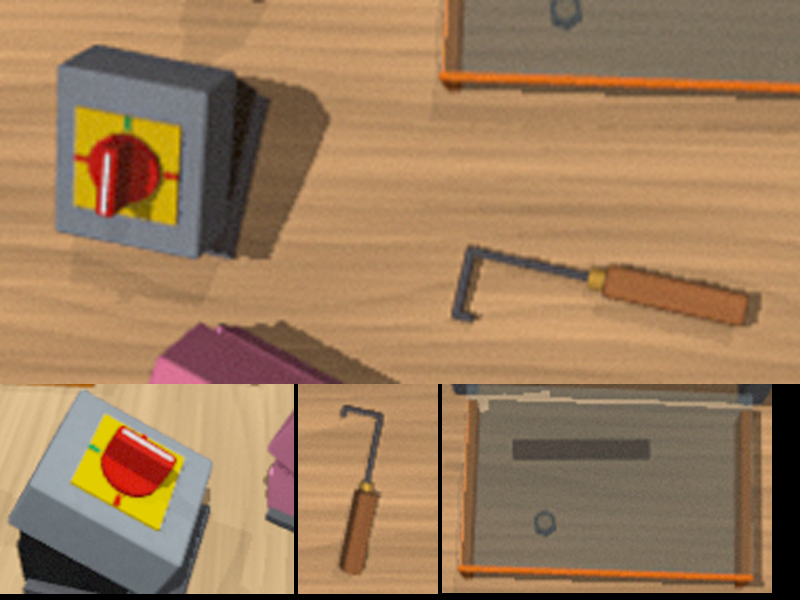

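Crop shows: grey console with bar up-down the slope (on; crop 108,185), larger hook with handle (675,295), corner (472,250), lip end (470,318); nut beneath guard (565,12). The smaller hook is the look-alike.

```bash
cat > m.py <<'E'
from h import *
t,s=load("top"),load("side")
def hsv(d): return cv2.cvtColor(d["color"],cv2.COLOR_BGR2HSV).astype(int)
def roi(m,x0,y0,x1,y1):
    k=np.zeros_like(m);k[y0:y1,x0:x1]=m[y0:y1,x0:x1];return k
def pts(m): y,x=np.nonzero(m);return np.c_[x,y]
def con(m):
    c=max(cv2.findContours(m.astype(np.uint8),cv2.RETR_EXTERNAL,cv2.CHAIN_APPROX_NONE)[0],key=cv2.contourArea);return c.reshape(-1,2)
E
cat > m1.py <<'E'
from m import *
for n,d,r in(("top",t,(100,160,165,230)),("side",s,(220,275,290,340))):
    h=hsv(d)
    red=roi(((h[...,0]<6)|(h[...,0]>174))&(h[...,1]>150)&(h[...,2]>60),*r)
    yel=roi((abs(h[...,0]-27)<6)&(h[...,1]>150)&(h[...,2]>80),*r)
    P=depth(d,pts(yel));
    for k in range(6):
        c=np.median(P,0) if k==0 else P.mean(0)
        if k==0: P=P[np.linalg.norm(P-c,axis=1)<60];c=P.mean(0)
        nr=np.linalg.svd(P-c)[2][2];nr*=np.sign(nr[2]);P=P[abs((P-c)@nr)<max(3,20-5*k)]
    print(n,"plane",len(P),c.round(1),nr.round(3),np.degrees(np.arccos(nr[2])))
    # plate outline -> quad on plane z: rect centre
    hull=cv2.convexHull(pts(roi(red|yel,*r)).astype(np.int32)).reshape(-1,2)
    rc=cv2.convexHull(pts(yel).astype(np.int32)).reshape(-1,2)
    o,v=rays(d,rc);X=o+v*(((c-o)@nr)/(v@nr))[:,None]
    ex=np.cross([0,0,1],nr);ex/=np.linalg.norm(ex);ey=np.cross(nr,ex)
    rr=cv2.minAreaRect((np.c_[(X-c)@ex,(X-c)@ey]).astype(np.float32));print(" plate rect",rr)
    print(" face centre",(c+ex*rr[0][0]+ey*rr[0][1]).round(1),"level",ex.round(3))
    Q=depth(d,pts(red));Q=Q[np.linalg.norm(Q-c,axis=1)<70];hh=(Q-c)@nr
    W=Q[hh>30];W=W[(W-c)@nr<40];rel=np.c_[(W-c)@ex,(W-c)@ey,(W-c)@nr];r2=cv2.minAreaRect(rel[:,:2].astype(np.float32));print(" bar",len(W),np.median(rel,0).round(1),r2)
# hook handle (top)
h=hsv(t);hb=roi((h[...,0]<14)&(h[...,1]>125)&(h[...,2]<175),265,225,335,260)
c=con(hb);X=plane(t,c,16);r=cv2.minAreaRect(X[:,:2].astype(np.float32));print("handle rect z16",r)
dk=roi((h[...,2]<95)&(h[...,1]<120),225,220,280,255);q=pts(dk);print("dark",len(q));X=plane(t,q,9)
i=[X[:,1].argmax(),X[:,1].argmin(),X[:,0].argmax(),X[:,0].argmin()];print(X[i].round(1).tolist(),q[i].tolist())
print("picked corner,crossbar end,rod@ferrule",plane(t,[[90+472/3.2,150+250/3.2],[90+460/3.2,150+317/3.2],[90+590/3.2,150+277/3.2]],10).round(1).tolist())
# nut
print("nut top",plane(t,[[90+566/3.2,150+12/3.2]],18).round(1))
o=roi((h[...,0]>5)&(h[...,0]<16)&(h[...,1]>200)&(h[...,2]>120),220,80,370,185);q=pts(o);X=plane(t,q,50)
lip=q[q[:,1]>168];L=plane(t,lip,50)[:,:2];print("lip",len(lip),cv2.fitLine(L.astype(np.float32),2,0,.01,.01).ravel(),L.min(0),L.max(0))
b=roi((h[...,0]>100)&(h[...,0]<125)&(h[...,1]>150),380,180,460,260);c=con(b);r=cv2.minAreaRect(plane(t,c,35)[:,:2].astype(np.float32));print("tray z35",r)
E
python3 m1.py
```

```text
top plane 487 [529.6 334.3 105.9] [-0.469  0.069  0.881] 28.286201848658003
 plate rect ((-4.132839202880859, -5.777942657470703), (75.70331573486328, 75.44880676269531), 88.77677917480469)
 face centre [525.2 339.1 103.2] level [-0.146 -0.989  0.   ]
 bar 72 [-1.8 -0.5 32.2] ((-3.7941267490386963, -5.389305114746094), (49.53831100463867, 13.88682746887207), 86.11172485351562)
side plane 719 [528.9 358.3 104.6] [-0.464  0.066  0.883] 27.973647997694645
 plate rect ((15.409244537353516, -3.1351661682128906), (74.75239562988281, 77.10761260986328), 88.7405776977539)
 face centre [524.  343.4 103.2] level [-0.141 -0.99   0.   ]
 bar 104 [11.7 -2.5 31.6] ((14.624835014343262, -2.589475631713867), (48.411598205566406, 13.526019096374512), 85.26531982421875)
handle rect z16 ((449.2110290527344, -54.83246612548828), (110.24881744384766, 27.11174964904785), 79.54935455322266)
dark 169
[[429.4, 115.2, 9.0], [464.3, 13.3, 9.0], [481.5, 97.6, 9.0], [427.0, 112.6, 9.0]] [[231, 248], [273, 235], [239, 227], [232, 249]]
picked corner,crossbar end,rod@ferrule [[478.6, 101.1, 10.0], [427.0, 108.2, 10.0], [460.6, 9.8, 10.0]]
nut top [[666.   34.8  18. ]]
lip 278 [ 2.1667877e-04  1.0000000e+00  6.0618237e+02 -3.6126888e+01] [ 602.93713781 -192.5439172 ] [608.89090542 125.67150353]
tray z35 ((508.1304016113281, -345.1260070800781), (154.01837158203125, 128.27517700195312), 82.25623321533203)
```

```bash
cat > g.py <<'E'
from h import *
from plant import state
def go(P,Rt=None,s=None):
    s=s or state();R0=R.from_quat(s["ee_rot"])
    Rt=R0 if Rt is None else Rt
    d=R0.inv().apply(np.array(P)-s["position"])/10;w=(R0.inv()*Rt).as_rotvec()
    print("xyz",d.round(2),"rot",w.round(3),"rows>=",max(np.linalg.norm(d)/4.17,np.degrees(np.linalg.norm(w))/7.16).round(1))
def frame(y,z):
    z=np.array(z,float);z/=np.linalg.norm(z);y=np.array(y,float);y-=z*(y@z);y/=np.linalg.norm(y);return R.from_matrix(np.c_[np.cross(y,z),y,z])
E
python3 - <<'E'
from g import *
n=np.array([-.4648,.067,.883]);n/=np.linalg.norm(n);F=np.array([524.6,341,102]);Rt=frame([.143,.99,0],-n)
go(F+100*n,Rt); go(F+10*n,Rt)
E
```

```text
xyz [-37.24  -9.02   4.03] rot [-0.03  -0.489 -0.115] rows>= 9.2
xyz [-41.44  -8.51  11.97] rot [-0.03  -0.489 -0.115] rows>= 10.5
```

```bash
python3 -m jog '[{"x":-37.2,"y":-9,"z":4,"rx":-0.03,"ry":-0.489,"rz":-0.115,"claw":0},{"x":-37.2,"y":-9,"z":4,"rx":-0.03,"ry":-0.489,"rz":-0.115,"claw":0},{"x":-37.2,"y":-9,"z":4,"rx":-0.03,"ry":-0.489,"rz":-0.115,"claw":0},{"x":-37.2,"y":-9,"z":4,"rx":-0.03,"ry":-0.489,"rz":-0.115,"claw":0},{"x":-37.2,"y":-9,"z":4,"rx":-0.03,"ry":-0.489,"rz":-0.115,"claw":0},{"x":-37.2,"y":-9,"z":4,"rx":-0.03,"ry":-0.489,"rz":-0.115,"claw":0},{"x":-37.2,"y":-9,"z":4,"rx":-0.03,"ry":-0.489,"rz":-0.115,"claw":0},{"x":-37.2,"y":-9,"z":4,"rx":-0.03,"ry":-0.489,"rz":-0.115,"claw":0},{"x":-37.2,"y":-9,"z":4,"rx":-0.03,"ry":-0.489,"rz":-0.115,"claw":0},{"x":-37.2,"y":-9,"z":4,"rx":-0.03,"ry":-0.489,"rz":-0.115,"claw":0},{"x":-37.2,"y":-9,"z":4,"rx":-0.03,"ry":-0.489,"rz":-0.115,"claw":0},{"x":-37.2,"y":-9,"z":4,"rx":-0.03,"ry":-0.489,"rz":-0.115,"claw":0}]'
python3 - <<'E'
from g import *
n=np.array([-.4648,.067,.883]);n/=np.linalg.norm(n);F=np.array([524.6,341,102]);Rt=frame([.143,.99,0],-n)
go(F+100*n,Rt); go(F+10*n,Rt);print(state()["qpos"])
E
```

```text
t: 1.1
position: [477.9, 347.8, 190.6]
ee_rot: [0.071, 0.968, -0.017, 0.241]
contact_force: [-0.1, -0.5, -0.1]
finger_gap: 0.996
grasp_force: 0.0
xyz [-0.   -0.    0.04] rot [-0.    -0.    -0.002] rows>= 0.0
xyz [-0.01  0.    9.04] rot [-0.    -0.    -0.002] rows>= 2.2
[ 0.64022602  0.21945366  1.80242655 -0.47149944  0.81780155 -0.51151223]
```

```bash
python3 -m jog '[{"z":2,"claw":0},{"z":4,"claw":0},{"z":6,"claw":0},{"z":7.5,"claw":0},{"z":8.5,"claw":0},{"z":9,"claw":0},{"z":9,"claw":0},{"z":9,"claw":1},{"z":9,"claw":1},{"z":9,"claw":1},{"z":9,"claw":1},{"z":9,"claw":1}]'
python3 -m jog '[{"claw":1},{"claw":1},{"claw":1},{"claw":1}]'
```

```text
validation failed for argument at $[0]...
validation failed for argument at $[0]...
```

```bash
python3 -m jog '[{"x":0,"y":0,"z":3,"rx":0,"ry":0,"rz":0,"claw":0},{"x":0,"y":0,"z":6,"rx":0,"ry":0,"rz":0,"claw":0},{"x":0,"y":0,"z":7.5,"rx":0,"ry":0,"rz":0,"claw":0},{"x":0,"y":0,"z":8.5,"rx":0,"ry":0,"rz":0,"claw":0},{"x":0,"y":0,"z":9,"rx":0,"ry":0,"rz":0,"claw":0},{"x":0,"y":0,"z":9,"rx":0,"ry":0,"rz":0,"claw":0},{"x":0,"y":0,"z":9,"rx":0,"ry":0,"rz":0,"claw":1},{"x":0,"y":0,"z":9,"rx":0,"ry":0,"rz":0,"claw":1},{"x":0,"y":0,"z":9,"rx":0,"ry":0,"rz":0,"claw":1},{"x":0,"y":0,"z":9,"rx":0,"ry":0,"rz":0,"claw":1},{"x":0,"y":0,"z":9,"rx":0,"ry":0,"rz":0,"claw":1},{"x":0,"y":0,"z":9,"rx":0,"ry":0,"rz":0,"claw":1}]'
python3 -m jog '[{"x":0,"y":0,"z":0,"rx":0,"ry":0,"rz":0,"claw":1},{"x":0,"y":0,"z":0,"rx":0,"ry":0,"rz":0,"claw":1},{"x":0,"y":0,"z":0,"rx":0,"ry":0,"rz":0,"claw":1},{"x":0,"y":0,"z":0,"rx":0,"ry":0,"rz":0,"claw":1}]'
```

```text
t: 2.1
position: [519.9, 342.3, 112.5]
ee_rot: [0.07, 0.968, -0.017, 0.242]
contact_force: [-11.3, -4.6, 19.9]
finger_gap: 0.152
grasp_force: 59.4
t: 2.43
position: [519.9, 342.2, 112.6]
ee_rot: [0.07, 0.968, -0.017, 0.242]
contact_force: [-3.3, -1.6, 6.2]
finger_gap: 0.153
grasp_force: 58.3
```

```bash
python3 -m jog '[{"x":0,"y":0,"z":-0.1,"rx":0,"ry":0,"rz":0.08,"claw":1},{"x":0,"y":0,"z":-0.1,"rx":0,"ry":0,"rz":0.2,"claw":1},{"x":0,"y":0,"z":-0.1,"rx":0,"ry":0,"rz":0.3,"claw":1},{"x":0,"y":0,"z":-0.1,"rx":0,"ry":0,"rz":0.4,"claw":1},{"x":0,"y":0,"z":-0.1,"rx":0,"ry":0,"rz":0.5,"claw":1},{"x":0,"y":0,"z":-0.1,"rx":0,"ry":0,"rz":0.6,"claw":1},{"x":0,"y":0,"z":-0.1,"rx":0,"ry":0,"rz":0.7,"claw":1},{"x":0,"y":0,"z":-0.1,"rx":0,"ry":0,"rz":0.8,"claw":1},{"x":0,"y":0,"z":-0.1,"rx":0,"ry":0,"rz":0.9,"claw":1},{"x":0,"y":0,"z":-0.1,"rx":0,"ry":0,"rz":1.0,"claw":1},{"x":0,"y":0,"z":-0.1,"rx":0,"ry":0,"rz":1.0,"claw":1},{"x":0,"y":0,"z":-0.1,"rx":0,"ry":0,"rz":1.0,"claw":1}]'
python3 -c "
from plant import *;s=state();print(s['moment'],s['qpos'])"
```

```text
t: 3.43
position: [520.3, 342.9, 112.9]
ee_rot: [0.524, 0.816, 0.101, 0.221]
contact_force: [5.6, 1.1, -3.5]
finger_gap: 0.148
grasp_force: 59.4
[ 0.01296649 -0.3616051  -0.01461417] [ 0.58158454  0.3569746   1.83589327 -0.54705758  0.64081949  0.5444797 ]
```

```bash
python3 -m jog '[{"x":0,"y":0,"z":0,"rx":0,"ry":0,"rz":0.1,"claw":1},{"x":0,"y":0,"z":0,"rx":0,"ry":0,"rz":0.2,"claw":1},{"x":0,"y":0,"z":0,"rx":0,"ry":0,"rz":0.3,"claw":1},{"x":0,"y":0,"z":0,"rx":0,"ry":0,"rz":0.4,"claw":1},{"x":0,"y":0,"z":0,"rx":0,"ry":0,"rz":0.48,"claw":1},{"x":0,"y":0,"z":0,"rx":0,"ry":0,"rz":0.54,"claw":1},{"x":0,"y":0,"z":0,"rx":0,"ry":0,"rz":0.58,"claw":1},{"x":0,"y":0,"z":0,"rx":0,"ry":0,"rz":0.6,"claw":1},{"x":0,"y":0,"z":0,"rx":0,"ry":0,"rz":0.62,"claw":1},{"x":0,"y":0,"z":0,"rx":0,"ry":0,"rz":0.63,"claw":1},{"x":0,"y":0,"z":0,"rx":0,"ry":0,"rz":0.64,"claw":1},{"x":0,"y":0,"z":0,"rx":0,"ry":0,"rz":0.64,"claw":1}]'
python3 - <<'E'
from g import *
s=state();print(s['moment'],s['qpos'])
M=R.from_quat(s["ee_rot"]).as_matrix();n=np.array([-.4648,.067,.883]);n/=np.linalg.norm(n)
Rt=frame([.143,.99,0],-n);print("turned",(Rt.inv()*R.from_quat(s["ee_rot"])).as_rotvec(), "M.n",s["moment"]@n)
E
```

```text
t: 4.43
position: [520.8, 343.0, 113.2]
ee_rot: [0.753, 0.612, 0.166, 0.178]
contact_force: [7.1, -0.1, -3.2]
finger_gap: 0.147
grasp_force: 62.0
[-0.50764535 -0.37989674  1.10853378] [ 0.58188198  0.35706039  1.83556902 -0.54901395  0.64030563  1.182249  ]
turned [-4.19780854e-03 -8.29180032e-04  1.63411407e+00] M.n 1.189206761744826
```

```bash
python3 -m jog '[{"x":0,"y":0,"z":0,"rx":0,"ry":0,"rz":0,"claw":0.6},{"x":0,"y":0,"z":0,"rx":0,"ry":0,"rz":0,"claw":0.4},{"x":0,"y":0,"z":0,"rx":0,"ry":0,"rz":0,"claw":0.4},{"x":0,"y":0,"z":0,"rx":0,"ry":0,"rz":0,"claw":0.4},{"x":0,"y":0,"z":-2,"rx":0,"ry":0,"rz":0,"claw":0.4},{"x":0,"y":0,"z":-5,"rx":0,"ry":0,"rz":0,"claw":0.4},{"x":0,"y":0,"z":-9,"rx":0,"ry":0,"rz":0,"claw":0},{"x":0,"y":0,"z":-12,"rx":0,"ry":0,"rz":0,"claw":0},{"x":0,"y":0,"z":-12,"rx":0,"ry":0,"rz":0,"claw":0}]'
cat > m2.py <<'E'
import sys;sys.argv
from plant import *
from h import *
for n in("top","side"):
    d=snapshot(n);np.savez(f"{n}.npz",**d)
E
python3 m2.py; python3 m1.py | head -8
python3 - <<'E'
from g import *
# hook grasp: hook x dir yaw 79.4deg; tool y across handle
x=np.array([np.cos(np.radians(79.4)),np.sin(np.radians(79.4)),0]);y=np.array([-x[1],x[0],0])
for sg in(1,-1):
    Rt=frame(sg*y,[0,0,-1]);go([449,-55,120],Rt)
s=state();print(s["qpos"])
E
```

```text
t: 5.18
position: [463.9, 352.9, 225.5]
ee_rot: [0.754, 0.609, 0.17, 0.177]
contact_force: [-0.9, 1.4, 1.1]
finger_gap: 0.989
grasp_force: 0.0
top plane 482 [528.3 333.9 105.2] [-0.471  0.07   0.879] 28.441936165868295
 plate rect ((-4.657176971435547, -4.376369476318359), (75.80914306640625, 75.29846954345703), 88.8250503540039)
 face centre [525.2 339.1 103.1] level [-0.147 -0.989  0.   ]
 bar 76 [-3.2  0.2 32.5] ((-5.136987686157227, -2.6533756256103516), (15.413834571838379, 49.79100036621094), 89.00330352783203)
side plane 898 [525.7 349.9 103.5] [-0.468  0.062  0.881] 28.17869952300125
 plate rect ((6.999813079833984, -0.9792709350585938), (74.8308334350586, 77.76206970214844), 88.16973876953125)
 face centre [524.  343.1 103. ] level [-0.131 -0.991  0.   ]
 bar 123 [ 0.8  2.3 32. ] ((6.534528732299805, 0.06870222091674805), (53.041358947753906, 13.357383728027344), 0.9845666289329529)
xyz [-40.43   1.92  10.76] rot [-0.048 -0.757  3.022] rows>= 24.9
xyz [-40.43   1.92  10.76] rot [ 0.491 -0.031 -0.026] rows>= 10.0
[ 0.66421674  0.17408681  1.78069677 -0.45403343  0.88212831  1.11386701]
```

```bash
python3 -m jog '[{"x":-40.4,"y":1.9,"z":10.8,"rx":0.491,"ry":-0.031,"rz":-0.026,"claw":0.2},{"x":-40.4,"y":1.9,"z":10.8,"rx":0.491,"ry":-0.031,"rz":-0.026,"claw":0.2},{"x":-40.4,"y":1.9,"z":10.8,"rx":0.491,"ry":-0.031,"rz":-0.026,"claw":0.2},{"x":-40.4,"y":1.9,"z":10.8,"rx":0.491,"ry":-0.031,"rz":-0.026,"claw":0.2},{"x":-40.4,"y":1.9,"z":10.8,"rx":0.491,"ry":-0.031,"rz":-0.026,"claw":0.2},{"x":-40.4,"y":1.9,"z":10.8,"rx":0.491,"ry":-0.031,"rz":-0.026,"claw":0.2},{"x":-40.4,"y":1.9,"z":10.8,"rx":0.491,"ry":-0.031,"rz":-0.026,"claw":0.2},{"x":-40.4,"y":1.9,"z":10.8,"rx":0.491,"ry":-0.031,"rz":-0.026,"claw":0.2},{"x":-40.4,"y":1.9,"z":10.8,"rx":0.491,"ry":-0.031,"rz":-0.026,"claw":0.2},{"x":-40.4,"y":1.9,"z":10.8,"rx":0.491,"ry":-0.031,"rz":-0.026,"claw":0.2},{"x":-40.4,"y":1.9,"z":10.8,"rx":0.491,"ry":-0.031,"rz":-0.026,"claw":0.2},{"x":-40.4,"y":1.9,"z":10.8,"rx":0.491,"ry":-0.031,"rz":-0.026,"claw":0.2}]'
python3 - <<'E'
from g import *
a=np.radians(79.4);x=np.array([np.cos(a),np.sin(a),0]);y=np.array([-x[1],x[0],0])
Rt=frame(-y,[0,0,-1]);go([449,-55,4],Rt);print(state()["qpos"])
# side-view check of the hook handle and nut
from m import *
h=hsv(s:=load("side"));hb=roi((h[...,0]<14)&(h[...,1]>125)&(h[...,2]<200),285,200,325,245)
X=plane(s,con(hb),16);print("handle side",cv2.minAreaRect(X[:,:2].astype(np.float32)))
E
```

```text
t: 6.28
position: [446.9, -59.3, 116.2]
ee_rot: [0.772, 0.636, -0.003, -0.002]
contact_force: [-0.3, 0.4, -0.2]
finger_gap: 0.8
grasp_force: 0.0
xyz [ 0.49  0.2  11.22] rot [-0.006  0.003 -0.007] rows>= 2.7
[-0.37709246  0.20412898  1.9186745  -0.00447099  1.0246594  -0.18276649]
handle side ((446.75970458984375, 16.160171508789062), (0.0, 0.0), 0.0)
```

```bash
python3 -m jog '[{"x":0.5,"y":0.2,"z":3,"rx":-0.006,"ry":0.003,"rz":-0.007,"claw":0.2},{"x":0.5,"y":0.2,"z":6,"rx":-0.006,"ry":0.003,"rz":-0.007,"claw":0.2},{"x":0.5,"y":0.2,"z":9,"rx":-0.006,"ry":0.003,"rz":-0.007,"claw":0.2},{"x":0.5,"y":0.2,"z":10.5,"rx":-0.006,"ry":0.003,"rz":-0.007,"claw":0.2},{"x":0.5,"y":0.2,"z":11.2,"rx":-0.006,"ry":0.003,"rz":-0.007,"claw":0.2},{"x":0.5,"y":0.2,"z":11.2,"rx":-0.006,"ry":0.003,"rz":-0.007,"claw":0.2},{"x":0.5,"y":0.2,"z":11.2,"rx":-0.006,"ry":0.003,"rz":-0.007,"claw":1},{"x":0.5,"y":0.2,"z":11.2,"rx":-0.006,"ry":0.003,"rz":-0.007,"claw":1},{"x":0.5,"y":0.2,"z":11.2,"rx":-0.006,"ry":0.003,"rz":-0.007,"claw":1},{"x":0.5,"y":0.2,"z":11.2,"rx":-0.006,"ry":0.003,"rz":-0.007,"claw":1},{"x":0.5,"y":0.2,"z":11.2,"rx":-0.006,"ry":0.003,"rz":-0.007,"claw":1},{"x":0.5,"y":0.2,"z":11.2,"rx":-0.006,"ry":0.003,"rz":-0.007,"claw":1}]'
python3 - <<'E'
from g import *
print("hook staging: handle (385,-55) z+70, yaw0")
Rt=frame([0,-1,0],[0,0,-1]);go([385,-55,74],Rt)
from m import *
# refine nut: dark ring blob centroid in both views
for n,d,c in(("top",t,(266,153)),("side",s,(215,242))):
    g=d["color"].astype(int).max(2);x,y=c;w=g[y-12:y+13,x-12:x+13];print(n,"bg",np.median(w))
    k=(w<np.median(w)-18).astype(np.uint8);_,l,st,ce=cv2.connectedComponentsWithStats(k);j=1+st[1:,4].argmax();q=st[j];cc=np.array([x-12+q[0]+(q[2]-1)/2,y-12+q[1]+(q[3]-1)/2]);print(q,cc, plane(d,[cc],9).round(1),plane(d,[cc],18).round(1))
E
```

```text
t: 7.28
position: [451.9, -51.5, 7.9]
ee_rot: [0.768, 0.641, 0.002, 0.002]
contact_force: [-1.2, 0.9, 7.1]
finger_gap: 0.296
grasp_force: 59.7
hook staging: handle (385,-55) z+70, yaw0
xyz [-1.53 -6.48 -6.65] rot [ 0.005 -0.005  1.391] rows>= 11.1
top bg 127.0
[ 8  6 10 13 70] [266.5 153. ] [[670.2  36.    9. ]] [[667.9  35.8  18. ]]
side bg 167.0
[  6   8  13  12 105] [215.  243.5] [[668.2  42.3   9. ]] [[664.3  54.1  18. ]]
```

```bash
python3 -m jog '[{"x":0,"y":0,"z":-3,"rx":0,"ry":0,"rz":0,"claw":1},{"x":-0.5,"y":-1,"z":-6,"rx":0,"ry":0,"rz":0.1,"claw":1},{"x":-1.5,"y":-3,"z":-6.6,"rx":0,"ry":0,"rz":0.22,"claw":1},{"x":-1.5,"y":-6.5,"z":-6.6,"rx":0,"ry":0,"rz":0.34,"claw":1},{"x":-1.5,"y":-6.5,"z":-6.6,"rx":0,"ry":0,"rz":0.46,"claw":1},{"x":-1.5,"y":-6.5,"z":-6.6,"rx":0,"ry":0,"rz":0.58,"claw":1},{"x":-1.5,"y":-6.5,"z":-6.6,"rx":0,"ry":0,"rz":0.7,"claw":1},{"x":-1.5,"y":-6.5,"z":-6.6,"rx":0,"ry":0,"rz":0.82,"claw":1},{"x":-1.5,"y":-6.5,"z":-6.6,"rx":0,"ry":0,"rz":0.94,"claw":1},{"x":-1.5,"y":-6.5,"z":-6.6,"rx":0,"ry":0,"rz":1.06,"claw":1},{"x":-1.5,"y":-6.5,"z":-6.6,"rx":0,"ry":0,"rz":1.18,"claw":1},{"x":-1.5,"y":-6.5,"z":-6.6,"rx":0,"ry":0,"rz":1.3,"claw":1}]'
python3 - <<'E'
from g import *
Rt=frame([0,-1,0],[0,0,-1]);go([385,-55,74],Rt)
E
```

```text
t: 8.28
position: [384.0, -54.4, 72.7]
ee_rot: [0.999, 0.043, 0.002, 0.0]
contact_force: [1.1, 0.2, -1.6]
finger_gap: 0.29
grasp_force: 59.8
xyz [ 0.09  0.07 -0.12] rot [ 0.    -0.005  0.085] rows>= 0.7
```

```bash
python3 -m jog '[{"x":0.1,"y":0.1,"z":2.5,"rx":0,"ry":-0.005,"rz":0.085,"claw":1},{"x":0.1,"y":0.1,"z":5,"rx":0,"ry":-0.005,"rz":0.085,"claw":1},{"x":0.1,"y":0.1,"z":6,"rx":0,"ry":-0.005,"rz":0.085,"claw":1},{"x":0.1,"y":0.1,"z":6,"rx":0,"ry":-0.005,"rz":0.085,"claw":1},{"x":0.1,"y":0.1,"z":6,"rx":0,"ry":-0.005,"rz":0.085,"claw":1}]'
python3 m2.py
python3 - <<'E'
from m import *
a=cv2.resize(t["color"][85:285,200:400],None,fx=2.9,fy=2.9,interpolation=2)
cv2.imwrite("pics/stage.png",a)
b=cv2.resize(s["color"][170:290,150:370],None,fx=3.6,fy=3.6,interpolation=2);cv2.imwrite("pics/stages.png",b)
E
```

```text
t: 8.7
position: [385.1, -55.2, 12.4]
ee_rot: [1.0, 0.003, -0.001, -0.0]
contact_force: [-0.1, -0.7, -1.9]
finger_gap: 0.291
grasp_force: 59.7
```

View pics/stage.png

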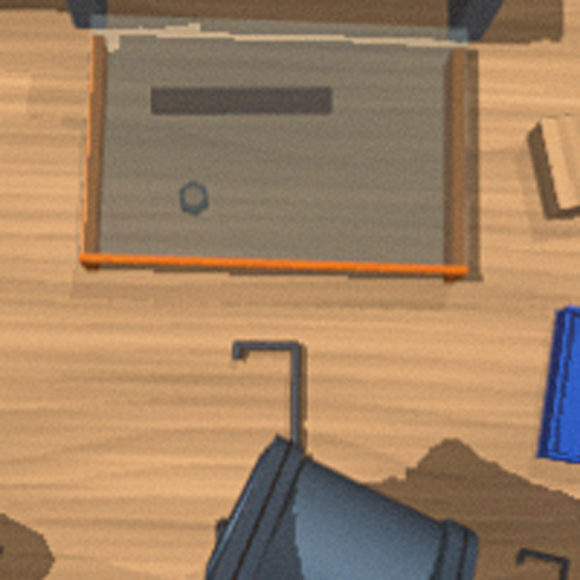

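View pics/stages.png

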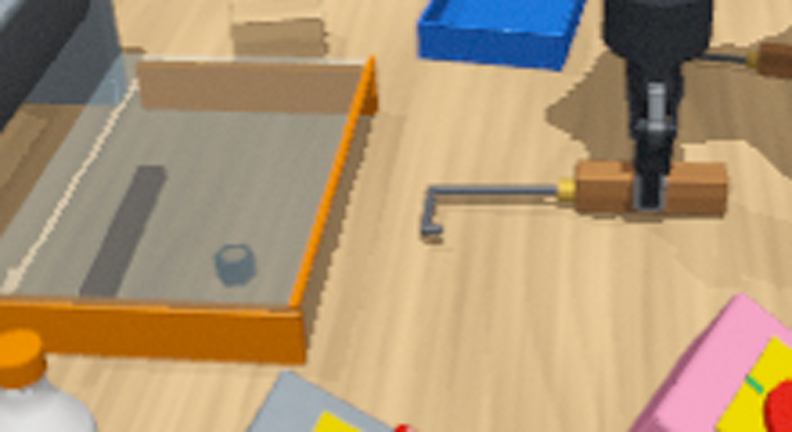

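Top crop: hook corner (298,345), lip (238,358), nut (193,197), slat (240,100), guard lip row ~262. Side: hook held level just above the bench.

Run:
```python
from m import *
f=lambda d,x,y,k,u0,v0,z:plane(d,[[u0+(x+.5)/k-.5,v0+(y+.5)/k-.5]],z).round(1)[0]
T=lambda x,y,z:f(t,x,y,2.9,200,85,z); S=lambda x,y,z:f(s,x,y,3.6,150,170,z)
print("corner",T(297,345,13),"lip-end centre of crossbar",T(238,347,13)," rod low",T(297,430,14))
print("corner side",S(431,188,13),"crossbar end",S(425,232,13))
print("nut",T(193,197,14),"side",S(236,265,9))
print("slat front",T(240,114,12),T(152,114,12),T(331,114,12))
print("lip front bottom edge",T(270,268,50),T(85,262,50),T(465,272,50),"side",S(302,360,0), S(304,310,50),S(372,58,50))
```

```text
corner [543.8 -56.4  13. ] lip-end centre of crossbar [540.5  -6.   13. ]  rod low [471.2 -58.   14. ]
corner side [543.6 -54.9  13. ] crossbar end [541.5   0.6  13. ]
nut [669.9  36.6  14. ] side [667.9  41.3   9. ]
slat front [746.5  -2.   12. ] [743.8  75.1  12. ] [749.4 -81.9  12. ]
lip front bottom edge [602.7 -30.   50. ] [602.9 123.1  50. ] [ 604.9 -192.6   50. ] side [606.1 125.9   0. ] [598.2 137.2  50. ] [ 604.9 -184.9   50. ]
```

```bash
python3 -m jog '[{"x":2,"y":0,"z":0.3,"rx":0,"ry":0,"rz":0,"claw":1},{"x":4.5,"y":0,"z":0.3,"rx":0,"ry":0,"rz":0,"claw":1},{"x":7,"y":0,"z":0.3,"rx":0,"ry":0,"rz":0,"claw":1},{"x":9.5,"y":0,"z":0.3,"rx":0,"ry":0,"rz":0,"claw":1},{"x":12,"y":0,"z":0.3,"rx":0,"ry":0,"rz":0,"claw":1},{"x":14,"y":0,"z":0.3,"rx":0,"ry":0,"rz":0,"claw":1},{"x":15.3,"y":0,"z":0.3,"rx":0,"ry":0,"rz":0,"claw":1},{"x":16,"y":0,"z":0.3,"rx":0,"ry":0,"rz":0,"claw":1},{"x":16.2,"y":0,"z":0.3,"rx":0,"ry":0,"rz":0,"claw":1},{"x":16.2,"y":0,"z":0.3,"rx":0,"ry":0,"rz":0,"claw":1}]'
python3 m2.py
python3 - <<'E'
from m import *
a=cv2.resize(t["color"][85:225,200:380],None,fx=4,fy=4,interpolation=2)
cv2.imwrite("pics/ins.png",a)
E
```

```text
t: 9.63
position: [547.4, -54.3, 9.7]
ee_rot: [1.0, 0.003, -0.0, 0.0]
contact_force: [1.3, 1.1, -1.9]
finger_gap: 0.29
grasp_force: 59.8
```

View pics/ins.png

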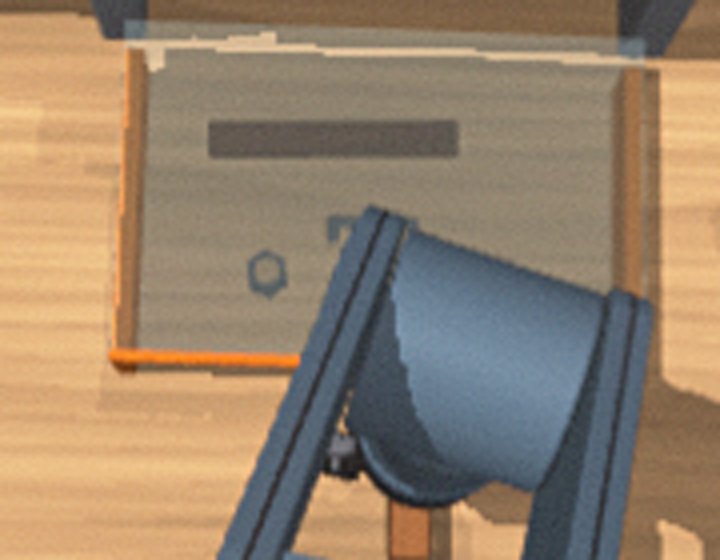

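Lip end at (335,238) is just past the nut's rear (267,250), slat (330,138) is well clear. I go 4 mm deeper, then sideways.

```bash
python3 -m jog '[{"x":0.4,"y":0,"z":0,"rx":0,"ry":0,"rz":0,"claw":1},{"x":0.4,"y":-1,"z":0,"rx":0,"ry":0,"rz":0,"claw":1},{"x":0.4,"y":-2,"z":0,"rx":0,"ry":0,"rz":0,"claw":1},{"x":0.4,"y":-3,"z":0,"rx":0,"ry":0,"rz":0,"claw":1},{"x":0.4,"y":-4,"z":0,"rx":0,"ry":0,"rz":0,"claw":1},{"x":0.4,"y":-5,"z":0,"rx":0,"ry":0,"rz":0,"claw":1},{"x":0.4,"y":-6,"z":0,"rx":0,"ry":0,"rz":0,"claw":1},{"x":0.4,"y":-6.6,"z":0,"rx":0,"ry":0,"rz":0,"claw":1},{"x":0.4,"y":-6.8,"z":0,"rx":0,"ry":0,"rz":0,"claw":1},{"x":0.4,"y":-6.8,"z":0,"rx":0,"ry":0,"rz":0,"claw":1},{"x":0.4,"y":-6.8,"z":0,"rx":0,"ry":0,"rz":0,"claw":1}]'
python3 m2.py
python3 - <<'E'
from m import *
a=np.hstack([cv2.resize(t["color"][100:200,210:310],None,fx=4,fy=4,interpolation=2),cv2.resize(s["color"][200:300,170:270],None,fx=4,fy=4,interpolation=2)])
cv2.imwrite("pics/lat.png",a)
E
```

```text
t: 10.65
position: [551.1, 13.7, 9.2]
ee_rot: [1.0, 0.003, -0.0, 0.0]
contact_force: [-0.7, 0.4, -2.1]
finger_gap: 0.288
grasp_force: 59.8
```

View pics/lat.png

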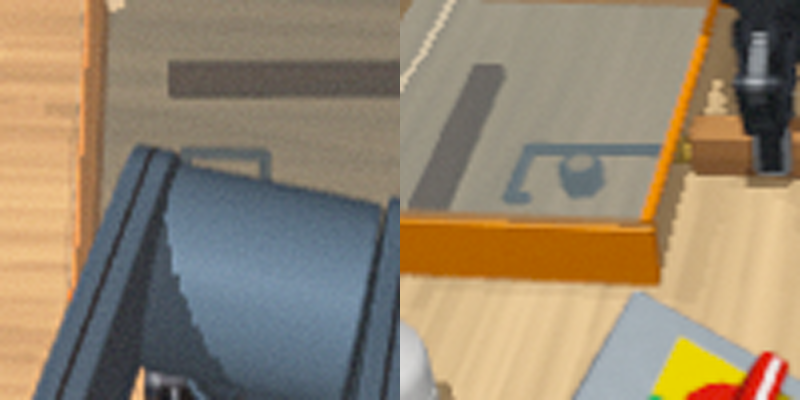

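Nut (583,175) lies inside the hook, between rod and lip (518,195). I pull now.

```bash
python3 -m jog '[{"x":-1,"y":0,"z":0,"rx":0,"ry":0,"rz":0,"claw":1},{"x":-2,"y":0,"z":0,"rx":0,"ry":0,"rz":0,"claw":1},{"x":-3,"y":0,"z":0,"rx":0,"ry":0,"rz":0,"claw":1},{"x":-4,"y":0,"z":0,"rx":0,"ry":0,"rz":0,"claw":1},{"x":-5,"y":0,"z":0,"rx":0,"ry":0,"rz":0,"claw":1},{"x":-6,"y":0,"z":0,"rx":0,"ry":0,"rz":0,"claw":1},{"x":-7,"y":0,"z":0,"rx":0,"ry":0,"rz":0,"claw":1},{"x":-8,"y":0,"z":0,"rx":0,"ry":0,"rz":0,"claw":1},{"x":-9,"y":0,"z":0,"rx":0,"ry":0,"rz":0,"claw":1},{"x":-10,"y":0,"z":0,"rx":0,"ry":0,"rz":0,"claw":1},{"x":-11,"y":0,"z":0,"rx":0,"ry":0,"rz":0,"claw":1},{"x":-12,"y":0,"z":0,"rx":0,"ry":0,"rz":0,"claw":1}]'
python3 -m jog '[{"x":-1,"y":0,"z":0,"rx":0,"ry":0,"rz":0,"claw":1},{"x":-2,"y":0,"z":0,"rx":0,"ry":0,"rz":0,"claw":1},{"x":-3,"y":0,"z":0,"rx":0,"ry":0,"rz":0,"claw":1},{"x":-3.6,"y":0,"z":0,"rx":0,"ry":0,"rz":0,"claw":1},{"x":-4,"y":0,"z":0,"rx":0,"ry":0,"rz":0,"claw":1},{"x":-4,"y":0,"z":0,"rx":0,"ry":0,"rz":0,"claw":1},{"x":-4,"y":0,"z":0,"rx":0,"ry":0,"rz":0,"claw":1}]'
python3 m2.py
python3 - <<'E'
from m import *
a=np.hstack([cv2.resize(t["color"][150:250,210:310],None,fx=4,fy=4,interpolation=2),cv2.resize(s["color"][190:290,210:310],None,fx=4,fy=4,interpolation=2)])
cv2.imwrite("pics/pull.png",a)
E
```

```text
t: 11.75
position: [430.0, 13.0, 9.4]
ee_rot: [1.0, 0.003, -0.001, 0.0]
contact_force: [-0.6, 0.5, -1.5]
finger_gap: 0.292
grasp_force: 59.8
t: 12.33
position: [391.2, 12.6, 9.5]
ee_rot: [1.0, 0.003, -0.0, 0.0]
contact_force: [0.4, -0.1, -0.8]
finger_gap: 0.291
grasp_force: 59.8
```

View pics/pull.png

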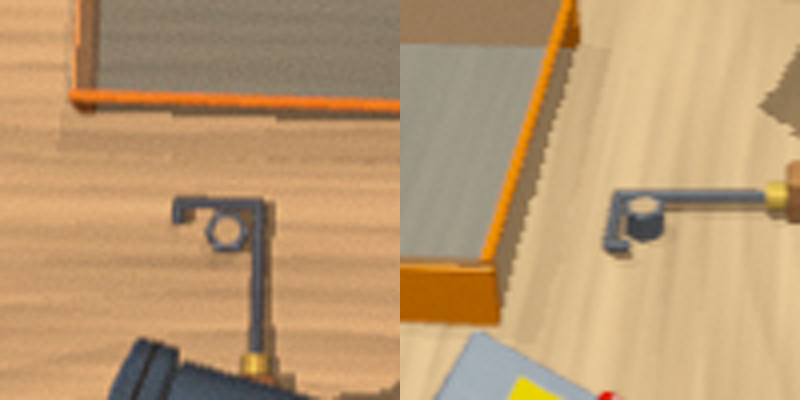

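Nut fully in the open at (227,230) top crop, ~50 mm in front of the guard lip. I lift the hook off and lay it aside at about (370,-130).

```bash
python3 -m jog '[{"x":0.3,"y":0.2,"z":0,"rx":0,"ry":0,"rz":0,"claw":1},{"x":0.3,"y":0.2,"z":-2,"rx":0,"ry":0,"rz":0,"claw":1},{"x":0.3,"y":0.2,"z":-5,"rx":0,"ry":0,"rz":0,"claw":1},{"x":0,"y":3,"z":-6,"rx":0,"ry":0,"rz":0,"claw":1},{"x":-1,"y":7,"z":-6,"rx":0,"ry":0,"rz":0,"claw":1},{"x":-2,"y":11,"z":-6,"rx":0,"ry":0,"rz":0,"claw":1},{"x":-2,"y":14.3,"z":-6,"rx":0,"ry":0,"rz":0,"claw":1},{"x":-2,"y":14.3,"z":-4,"rx":0,"ry":0,"rz":0,"claw":1},{"x":-2,"y":14.3,"z":-2,"rx":0,"ry":0,"rz":0,"claw":1},{"x":-2,"y":14.3,"z":-0.6,"rx":0,"ry":0,"rz":0,"claw":1},{"x":-2,"y":14.3,"z":0.1,"rx":0,"ry":0,"rz":0,"claw":1},{"x":-2,"y":14.3,"z":0.2,"rx":0,"ry":0,"rz":0,"claw":1}]'
python3 -m jog '[{"x":0,"y":0,"z":0,"rx":0,"ry":0,"rz":0,"claw":1},{"x":0,"y":0,"z":0,"rx":0,"ry":0,"rz":0,"claw":0.4},{"x":0,"y":0,"z":0,"rx":0,"ry":0,"rz":0,"claw":0.3},{"x":0,"y":0,"z":0,"rx":0,"ry":0,"rz":0,"claw":0.3},{"x":0,"y":0,"z":0,"rx":0,"ry":0,"rz":0,"claw":0.3},{"x":0,"y":0,"z":-2,"rx":0,"ry":0,"rz":0,"claw":0.3},{"x":0,"y":0,"z":-5,"rx":0,"ry":0,"rz":0,"claw":0.3},{"x":0,"y":0,"z":-9,"rx":0,"ry":0,"rz":0,"claw":0.3},{"x":0,"y":0,"z":-12,"rx":0,"ry":0,"rz":0,"claw":0.3},{"x":0,"y":0,"z":-12,"rx":0,"ry":0,"rz":0,"claw":0.3}]'
python3 m2.py
python3 - <<'E'
from m import *
from g import *
for n,d,(x0,y0,x1,y1) in(("top",t,(225,185,300,240)),("side",s,(250,225,290,265))):
    v=d["color"][y0:y1,x0:x1].astype(int);k=((v.max(2)<115)|(v.max(2)-v.min(2)<25)).astype(np.uint8)
    _,l,st,ce=cv2.connectedComponentsWithStats(k)
    for j in range(1,len(st)):
        if st[j,4]>25:
            c=np.array([x0+st[j,0]+(st[j,2]-1)/2,y0+st[j,1]+(st[j,3]-1)/2]);print(n,st[j],c,plane(d,[c],9).round(1),plane(d,[c],18).round(1))
E
```

```text
t: 13.43
position: [371.6, -130.6, 7.1]
ee_rot: [1.0, 0.003, -0.001, -0.0]
contact_force: [-7.0, -0.4, 17.2]
finger_gap: 0.292
grasp_force: 63.7
t: 14.27
position: [375.3, -132.6, 133.0]
ee_rot: [1.0, 0.003, 0.004, 0.003]
contact_force: [0.2, -0.1, 0.5]
finger_gap: 0.698
grasp_force: 0.0
top [37 18 11 10 45] [267.  207.5] [[532.   30.2   9. ]] [[531.   30.1  18. ]]
side [17 14  9 11 64] [271. 244.] [[529.3  36.1   9. ]] [[527.7  48.   18. ]]
```

Run:
```python
from m import *
a=np.hstack([cv2.resize(t["color"][192:222,252:282],None,fx=13,fy=13,interpolation=2),cv2.resize(s["color"][229:259,256:286],None,fx=13,fy=13,interpolation=2)])
b=np.hstack([cv2.resize(t["color"][190:290,260:410],None,fx=2,fy=2),cv2.resize(s["color"][150:250,210:360],None,fx=2,fy=2)])
o=np.zeros((590,780,3),np.uint8);o[:390]=a;o[390:,:600]=b
cv2.imwrite("pics/nut.png",o)
```

```text
(no output)
```

View pics/nut.png

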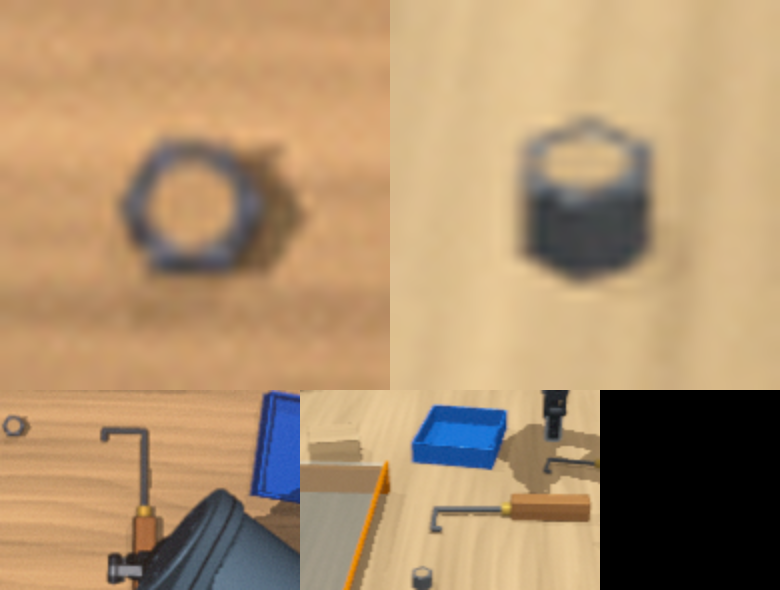

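Nut rests flat, top centre (192,205) in the crop, with flats facing ±x; hook lies alone on open bench, clear of the guard. I'll grip across the ±x flats.

Run:
```python
from m import *
from g import *
print(plane(t,[[266.7,207.3]],18),plane(s,[[270.7,240.2]],18))
Rt=frame([1,0,0],[0,0,-1]);go([530,32.5,80],Rt)
```

```text
[[531.43826945  30.8045798   18.        ]] [[530.13584054  32.71870364  18.        ]]
xyz [ 15.81 -16.25   4.87] rot [ 0.004  0.    -1.564] rows>= 12.5
```

```bash
python3 -m jog '[{"x":1,"y":-1,"z":-1,"rx":0,"ry":0,"rz":-0.12,"claw":0.3},{"x":3,"y":-3,"z":-1,"rx":0,"ry":0,"rz":-0.24,"claw":0.3},{"x":5,"y":-5,"z":0,"rx":0,"ry":0,"rz":-0.36,"claw":0.3},{"x":7,"y":-7,"z":0,"rx":0,"ry":0,"rz":-0.48,"claw":0.3},{"x":9,"y":-9,"z":0,"rx":0,"ry":0,"rz":-0.6,"claw":0.3},{"x":11,"y":-11,"z":1,"rx":0,"ry":0,"rz":-0.72,"claw":0.3},{"x":13,"y":-13,"z":2,"rx":0,"ry":0,"rz":-0.84,"claw":0.3},{"x":15,"y":-15,"z":3,"rx":0,"ry":0,"rz":-0.96,"claw":0.3},{"x":15.8,"y":-16.3,"z":4,"rx":0,"ry":0,"rz":-1.08,"claw":0.3},{"x":15.8,"y":-16.3,"z":4.8,"rx":0,"ry":0,"rz":-1.2,"claw":0.3},{"x":15.8,"y":-16.3,"z":4.8,"rx":0,"ry":0,"rz":-1.32,"claw":0.3},{"x":15.8,"y":-16.3,"z":4.8,"rx":0,"ry":0,"rz":-1.44,"claw":0.3}]'
python3 - <<'E'
from g import *
Rt=frame([1,0,0],[0,0,-1]);go([530.5,32,2],Rt)
E
```

```text
t: 15.37
position: [527.0, 34.4, 76.3]
ee_rot: [0.747, 0.664, -0.002, -0.002]
contact_force: [-0.5, 0.3, 1.1]
finger_gap: 0.703
grasp_force: 0.0
xyz [-0.2   0.42  7.43] rot [-0.007 -0.    -0.118] rows>= 1.8
```

```bash
python3 -m jog '[{"x":-0.2,"y":0.4,"z":1,"rx":-0.007,"ry":0,"rz":-0.118,"claw":0.3},{"x":-0.2,"y":0.4,"z":3,"rx":-0.007,"ry":0,"rz":-0.118,"claw":0.3},{"x":-0.2,"y":0.4,"z":4,"rx":-0.007,"ry":0,"rz":-0.118,"claw":0.3},{"x":-0.2,"y":0.4,"z":4,"rx":-0.007,"ry":0,"rz":-0.118,"claw":0.3},{"x":-0.2,"y":0.4,"z":4,"rx":-0.007,"ry":0,"rz":-0.118,"claw":0.3}]'
python3 - <<'E'
from g import *
Rt=frame([1,0,0],[0,0,-1]);go([530.5,32,2],Rt)
E
```

```text
t: 15.78
position: [531.2, 31.3, 37.8]
ee_rot: [0.71, 0.705, 0.001, 0.001]
contact_force: [0.5, 1.3, -0.2]
finger_gap: 0.7
grasp_force: 0.0
xyz [ 0.07 -0.08  3.58] rot [ 0.002  0.    -0.007] rows>= 0.9
```

```bash
python3 -m jog '[{"x":0,"y":0,"z":1.5,"rx":0,"ry":0,"rz":0,"claw":0.3},{"x":0,"y":0,"z":3,"rx":0,"ry":0,"rz":0,"claw":0.3},{"x":0,"y":0,"z":3.5,"rx":0,"ry":0,"rz":0,"claw":0.3},{"x":0,"y":0,"z":3.5,"rx":0,"ry":0,"rz":0,"claw":0.3},{"x":0,"y":0,"z":3.5,"rx":0,"ry":0,"rz":0,"claw":1},{"x":0,"y":0,"z":3.5,"rx":0,"ry":0,"rz":0,"claw":1},{"x":0,"y":0,"z":3.5,"rx":0,"ry":0,"rz":0,"claw":1},{"x":0,"y":0,"z":3.5,"rx":0,"ry":0,"rz":0,"claw":1},{"x":0,"y":0,"z":3.5,"rx":0,"ry":0,"rz":0,"claw":1},{"x":0,"y":0,"z":3.5,"rx":0,"ry":0,"rz":0,"claw":1}]'
python3 -m jog '[{"x":0,"y":0,"z":-2,"rx":0,"ry":0,"rz":0,"claw":1},{"x":0,"y":0,"z":-5,"rx":0,"ry":0,"rz":0,"claw":1},{"x":0,"y":0,"z":-9,"rx":0,"ry":0,"rz":0,"claw":1},{"x":0,"y":0,"z":-12,"rx":0,"ry":0,"rz":0,"claw":1},{"x":0,"y":0,"z":-12,"rx":0,"ry":0,"rz":0,"claw":1}]'
python3 - <<'E'
from g import *
go([508,-343,110]); go([508,-343,30])
E
```

```text
t: 16.62
position: [533.7, 30.9, 5.4]
ee_rot: [0.709, 0.705, 0.003, 0.003]
contact_force: [-0.7, 0.3, 6.3]
finger_gap: 0.262
grasp_force: 59.3
t: 17.03
position: [536.3, 30.6, 131.0]
ee_rot: [0.709, 0.705, 0.006, 0.007]
contact_force: [1.5, 0.2, -0.2]
finger_gap: 0.26
grasp_force: 59.0
xyz [-37.37  -2.63   2.15] rot [0. 0. 0.] rows>= 9.0
xyz [-37.36  -2.77  10.14] rot [0. 0. 0.] rows>= 9.3
```

```bash
python3 -m jog '[{"x":-3,"y":0,"z":0,"rx":0,"ry":0,"rz":0,"claw":1},{"x":-7,"y":0,"z":0,"rx":0,"ry":0,"rz":0,"claw":1},{"x":-11,"y":-1,"z":0,"rx":0,"ry":0,"rz":0,"claw":1},{"x":-15,"y":-1,"z":0,"rx":0,"ry":0,"rz":0,"claw":1},{"x":-19,"y":-1.5,"z":0,"rx":0,"ry":0,"rz":0,"claw":1},{"x":-23,"y":-2,"z":0,"rx":0,"ry":0,"rz":0,"claw":1},{"x":-27,"y":-2.5,"z":0,"rx":0,"ry":0,"rz":0,"claw":1},{"x":-31,"y":-2.7,"z":0,"rx":0,"ry":0,"rz":0,"claw":1},{"x":-34,"y":-2.7,"z":0,"rx":0,"ry":0,"rz":0,"claw":1},{"x":-36.5,"y":-2.7,"z":0,"rx":0,"ry":0,"rz":0,"claw":1},{"x":-37.4,"y":-2.7,"z":2,"rx":0,"ry":0,"rz":0,"claw":1},{"x":-37.4,"y":-2.7,"z":2,"rx":0,"ry":0,"rz":0,"claw":1}]'
python3 - <<'E'
from g import *
print(state()["grasp_force"]);go([508,-343,11],frame([1,0,0],[0,0,-1]))
E
```

```text
t: 18.03
position: [500.9, -344.5, 101.1]
ee_rot: [0.711, 0.704, 0.002, 0.001]
contact_force: [-0.5, 0.6, -1.7]
finger_gap: 0.26
grasp_force: 59.0
59.02663582004607
xyz [0.15 0.68 9.02] rot [ 0.003 -0.001 -0.01 ] rows>= 2.2
```

```bash
python3 -m jog '[{"x":0.1,"y":0.6,"z":3,"rx":0,"ry":0,"rz":0,"claw":1},{"x":0.1,"y":0.6,"z":6,"rx":0,"ry":0,"rz":0,"claw":1},{"x":0.1,"y":0.6,"z":8,"rx":0,"ry":0,"rz":0,"claw":1},{"x":0.1,"y":0.6,"z":9,"rx":0,"ry":0,"rz":0,"claw":1},{"x":0.1,"y":0.6,"z":9,"rx":0,"ry":0,"rz":0,"claw":1},{"x":0.1,"y":0.6,"z":9,"rx":0,"ry":0,"rz":0,"claw":0.5},{"x":0.1,"y":0.6,"z":9,"rx":0,"ry":0,"rz":0,"claw":0.5},{"x":0.1,"y":0.6,"z":9,"rx":0,"ry":0,"rz":0,"claw":0.5},{"x":0.1,"y":0.6,"z":6,"rx":0,"ry":0,"rz":0,"claw":0.5},{"x":0.1,"y":0.6,"z":2,"rx":0,"ry":0,"rz":0,"claw":0.5},{"x":0.1,"y":0.6,"z":-2,"rx":0,"ry":0,"rz":0,"claw":0.5},{"x":0.1,"y":0.6,"z":-6,"rx":0,"ry":0,"rz":0,"claw":0.5}]'
python3 -m jog '[{"x":2,"y":-3,"z":-3,"rx":0,"ry":0,"rz":0,"claw":0.5},{"x":2,"y":-7,"z":-5,"rx":0,"ry":0,"rz":0,"claw":0.5},{"x":2,"y":-11,"z":-5,"rx":0,"ry":0,"rz":0,"claw":0.5},{"x":2,"y":-14,"z":-5,"rx":0,"ry":0,"rz":0,"claw":0.5},{"x":2,"y":-14,"z":-5,"rx":0,"ry":0,"rz":0,"claw":0.5}]'
python3 m2.py; python3 m1.py|head -8
python3 - <<'E'
from m import *
cv2.imwrite("pics/end.png",np.hstack([cv2.resize(t["color"][20:310,90:470],(400,305)),cv2.resize(s["color"][120:370,140:440],(400,305))]))
E
```

```text
t: 19.03
position: [508.4, -341.7, 167.4]
ee_rot: [0.709, 0.705, 0.002, 0.003]
contact_force: [0.5, -0.6, -0.7]
finger_gap: 0.498
grasp_force: 0.0
t: 19.45
position: [363.6, -319.9, 215.5]
ee_rot: [0.71, 0.704, 0.001, 0.003]
contact_force: [-0.4, 1.1, 0.9]
finger_gap: 0.5
grasp_force: 0.0
top plane 476 [528.5 333.4 105.5] [-0.472  0.073  0.879] 28.501172265370208
 plate rect ((-5.209257125854492, -4.788326263427734), (75.85215759277344, 75.20051574707031), 89.24839782714844)
 face centre [525.2 339.2 103.2] level [-0.154 -0.988  0.   ]
 bar 73 [-5. -0. 32.] ((-4.888101577758789, -3.2667365074157715), (13.990972518920898, 48.94878387451172), 89.77569580078125)
side plane 894 [525.8 350.1 103.5] [-0.471  0.061  0.88 ] 28.32245147455286
 plate rect ((7.094032287597656, -1.0337448120117188), (74.8625717163086, 77.87847900390625), 88.04330444335938)
 face centre [523.9 343.1 103. ] level [-0.128 -0.992  0.   ]
 bar 121 [ 2.1  2.3 31.9] ((6.260639190673828, -0.2888808250427246), (51.54621505737305, 13.63515567779541), 0.1744687259197235)Traceback (most recent call last):
  File "m1.py", li
[... 322 characters left out ...]
~~~~^^^^^^
  File "h.py", line 7, in rays
    K,D=KD(d);p=cv2.undistortPoints(np.array(px,float).reshape(-1,1,2),K,D).reshape(-1,2)
                ~~~~~~~~~~~~~~~~~~~^^^^^^^^^^^^^^^^^^^^^^^^^^^^^^^^^^^^^^^^
cv2.error: OpenCV(4.12.0) /io/opencv/modules/calib3d/src/undistort.dispatch.cpp:347: error: (-215:Assertion failed) CV_IS_MAT(_src) && CV_IS_MAT(_dst) && (_src->rows == 1 || _src->cols == 1) && (_dst->rows == 1 || _dst->cols == 1) && _src->cols + _src->rows - 1 == _dst->rows + _dst->cols - 1 && (CV_MAT_TYPE(_src->type) == CV_32FC2 || CV_MAT_TYPE(_src->type) == CV_64FC2) && (CV_MAT_TYPE(_dst->type) == CV_32FC2 || CV_MAT_TYPE(_dst->type) == CV_64FC2) in function 'cvUndistortPointsInternal'
```

View pics/end.png

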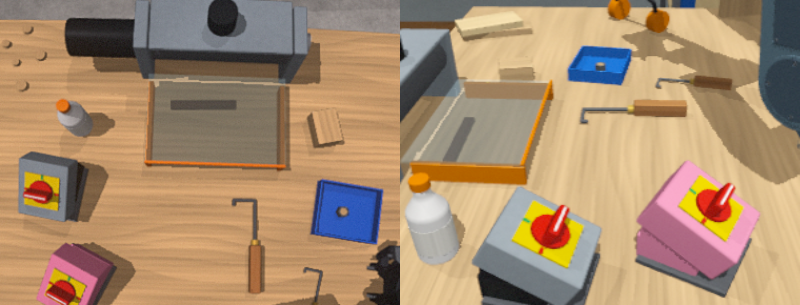

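The nut is in the tray (343,211), the hook (250,245) lies on the open bench clear of the guard, the grey isolator bar (40,193) is level, and slat, glue and offcut look unmoved. I'm handing it in.

```bash
python3 -c "
from plant import *
print(sign_off())"
```

```text
the job is handed in; nothing more can be done
None
```

The job is handed in after about 19.5 s: the isolator was turned to its off stop, the nut raked out with the hook and put in the blue tray, the hook left on the open bench, and the slat, glue bottle and offcut look unmoved in the last pictures.

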